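Set the paper trimmer's gauge with its handwheel and close the guard

TASK

Get the counter's paper trimmer ready for the next job: wind its black handwheel until the red pointer of the gauge stands level with the green marker block on the scale (within 3 mm; ignore the blue one), moving the gauge only by the wheel, never by pushing it. Then gently lower the orange-framed clear guard until it is fully closed, without letting it slam, and leave the other things on the counter where they are.

Things in the scene. Friction and masses are not known exactly. Their poses are not given: they have to be found in the camera images.
- trimmer: grey paper trimmer fixed to the counter, base 270 (x) x 370 (y) x 62 mm with a steel bed on top at height 70 mm. Origin: centre of its underside; x points away from the guard's handle side towards the guard's hinge, y to the scale side, z up. A blue gearbox on its -y side carries the handwheel
- wheel_rim (a point): centre of the black dished handwheel, at the level of the top of its rim. z: the wheel's axis, out of the dish, leaning 32 degrees from vertical towards the trimmer's -y; turns with the wheel. Plain rim 136 mm outside, 110 mm inside (13 mm wide to pinch), 28 mm above the dish floor; hub 30 mm wide, 12 mm high. Wheel 36 mm deep, gearbox 12 mm behind it
- wheel (a joint): handwheel angle, rad, range -4.5 to 4.5; grows anticlockwise when looking at the open dish (right-handed about its z). Each +1 rad moves the gauge 10 mm along the trimmer's +x. Friction about 0.2 N m holds it where it is left
- gauge_pointer (a point): tip of the red pointer (10 mm wide, centre line) of the aluminium gauge bar, which slides along the trimmer's x on the bed; the tip pokes out under the +y cheek over the white scale strip. Axes as the trimmer's
- marker_green: green block 14 (x) x 26 (y) x 14 mm high fixed on the scale strip, white line along its middle. Origin: middle of the edge that faces the pointer, at its underside; axes as the trimmer's. Its x in the trimmer's frame is where the pointer must stand
- marker_blue: blue block of the same shape, on the other side of the pointer: another job's setting, not wanted
- guard (a joint): guard angle, rad: 0 closed (lying on the cheeks), grows as it opens, up to 1.5. A stiff hinge holds it at any angle
- guard_handle (a point): middle of the guard's dark steel bar handle: 12 mm diameter, 120 mm long along the trimmer's y, 235 mm from the hinge line and 45 mm beyond the free edge of the orange frame (frame 190 x 250 x 9 mm). It turns with the guard; with the guard closed the bar is 106 mm above the counter
- guard_hinge (a point): middle of the guard's hinge line, fixed to the trimmer; the line runs along the trimmer's y, 106 mm above the counter
- pads: pile of notepads 100 x 145 x 40 mm, bystander, origin under its centre
- stapler: red and black stapler 150 x 36 x 58 mm lying along its x, bystander, origin under its centre
- pencil_pot: yellow pot of pencils, 84 mm diameter, 165 mm high, bystander, origin under its centre
- tape_roll: roll of brown tape, 104 mm diameter, 48 mm high, bystander, origin under its centre
- glue: white glue bottle, 52 mm diameter, 130 mm high, bystander, origin under its centre
- pump_bottle: clear pump bottle, 66 mm diameter, 183 mm high, bystander, origin under its centre
- marker_box: flat cardboard box 110 x 150 x 30 mm, bystander, origin under its centre

How it is judged:
On the way, in this order (a step that is already met when the one before it is completed fails the run):
1. with the guard still open, the gauge pointer stands within 3 mm of the green marker's middle and is at rest (x of gauge_pointer in the frame of marker_green between -0.003 and 0.003 m and velocity of joint wheel between -0.1 and 0.1 rad/s and value of joint guard above 0.5 rad), for 0.2 s.
2. the guard is lowered fully closed (value of joint guard below 0.04 rad), for 0.2 s.
At the end, for the whole second after the job is handed in: The gauge pointer stands within 3 mm of the green marker's middle line (along the trimmer's x), the wheel is at rest and the guard is closed to within 0.04 rad (x of gauge_pointer in the frame of marker_green between -0.003 and 0.003 m and value of joint guard below 0.04 rad and velocity of joint wheel between -0.05 and 0.05 rad/s); the robot touches nothing.
It fails at once if the gauge is pushed directly by the robot (more than 2 N) (contact force between any of the fingers, the arm and gauge above 2 N).
It fails at once if the guard slams: faster than 1.5 rad/s within the last 0.15 rad (value of joint guard below 0.15 rad and velocity of joint guard below -1.5 rad/s).
It fails at once if a bystander is moved by more than 25 mm (distance of any of pads, stapler, pencil_pot, tape_roll, glue, pump_bottle, marker_box from where it was at the start of the episode above 0.025 m).
It also fails if it takes over 72 s, if anything falls off the work surface, if the arm or the gripper's body presses on something with over 40 N, if the wrist force passes 120 N, or if a joint passes its speed limit or range.

ROBOT

A 6-joint arm with a two-finger parallel gripper is mounted at the origin on the work surface. World frame = base frame: x ahead of the robot, y to its left, z up, the work surface at z = 0. Lengths are in m, angles in rad, forces in N, time in s.
With the tool pointing down it reaches from about 0.275 to 0.75 m from the base axis. Payload 10.2 kg.
Tool frame: the origin (TCP) lies between the finger pads; the fingertips stand 22 mm ahead of it and the grasp point (between the pads) lies 3 mm ahead of it; z points along the fingers, y is the line along which they close (so a half turn about z gives the same grasp; the last joint's range is limited). The gripper opens to 88 mm and grips with 3 to 60 N. Pads are 18 mm wide; open, the fingers measure 123 mm over their backs; the gripper's body (75 mm by 187 mm) begins 45 mm behind the grasp point.
Start: joints at [0.952, 0.313, 1.498, -0, 1.331, -0.223], TCP at [0.202, 0.484, 0.261] pointing down, gripper open.
Joint ranges: [-2.94, 2.94], [-0.97, 2.17], [0.19, 2.56], [-1.23, 4.37], [0.02, 3.11], [-2.88, 2.88]. Speed limits (rad/s): [2.39, 2.39, 3.01, 3.14, 3.14, 3.14].

INTERFACE

Orientations are given as a unit quaternion [x, y, z, w].
In Python, from cell import observe, snapshot, hand_in gives the robot as it stands.
- The arm moves only by the tool drive_tool, never from a script. Its argument "moves" is a list that holds one entry, the list of rows, each a list of 7 numbers: the shift along the tool's x, y, z in m, then the turn, a rotation vector about the tool's x, y, z in rad, then the opening, from 0 (shut) to 1 (fully open). A call has 1 to 10 rows; each row is the pose to reach, as a shift and turn from the pose commanded when the call began, along the tool's axes at that moment; what a row does not reach only later rows make up. A row lasts 1/12 s, in which the tool goes at most 41.7 mm and 7.16 degrees, less where a joint would pass 70% of its speed; a pose out of reach is approached as far as the arm can. A call with a gripper value outside its range is refused whole. The fingers move at their own pace and stop on an object; "squeeze" is the grip in N (left out, the last holds). Time passes only in rows, so rows that repeat a pose let the fingers close. It gives the time, the measured TCP pose, the force, the opening and the grip force at its end, in the units of the state.
- observe(): the state, without advancing time (a new reading comes with each control period).
- snapshot(name): name is "scene" or "top"; returns a dict with "img" (420x560x3 uint8, red, green, blue), "intrinsics" (3x3 intrinsics, pixels), "extrinsics" (4x4, takes a point from world to camera coordinates). Camera axes: x right, y up, looking along -z (the intrinsics and any distortion apply to the point x, -y, -z); pixel columns grow to the right and rows downward; lengths in m; the calibration is good to about 2 mm. A picture is of the moment at which its call begins. There is no depth.
- hand_in(): hands the job in; it is judged then, once.
The state is a dict: "t": time; "qpos": joint angles; "joint_velocities": joint speeds; "joint_torque": joint torques, N m; "position": TCP position; "tcp_rot": TCP orientation; "force": force on the tool from outside, world axes, zero at the start; "torque": the same for the moment, N m; "width": finger opening in m; "gripper_force": force on a finger pad.
Only numpy, scipy, OpenCV 4.12 (cv2) and the standard library are available. Lean on these libraries where they do the work, as an engineer would, in place of code of your own. Each camera call takes 0.05 s, during which the arm holds its last target. There are 200 camera calls.

## Working session

There is one attempt and no reset: what is moved stays moved. The work goes in short steps, Python scripts to look and compute and a tool call to move; the robot and the scene stay as the last step left them, time stands still between calls to the robot, and variables do not carry over. Pictures are saved under pics/ and viewed, at most 13 in all, crops included, and the job is handed in when it is done.

Besides the shell and the picture viewer there is one more tool, called after "Call:" as name(argument=value, ...), one argument or row to a line, values as JSON. drive_tool: Moves the arm, as the interface text tells. Its arguments: {"type":"object","properties":{"moves":{"type":"array"},"squeeze":{"type":"number"}},"required":["moves"]}

```bash
ls; mkdir -p pics; python3 - <<'E'
from cell import observe,snapshot
import cv2,json
import numpy as np
for n in("scene","top"):
    s=snapshot(n); cv2.imwrite(f"pics/{n}0.png",s["img"][:,:,::-1])
    np.savez(f"{n}0.npz",**s)
    print(n,np.round(s["intrinsics"],1).tolist(),np.round(s["extrinsics"],3).tolist(),s.keys())
o=observe();print(o["t"],o["position"],o["tcp_rot"],o["width"])
E
```

```text
pics
scene [[492.8, 0.0, 273.1], [0.0, 492.8, 210.0], [0.0, 0.0, 1.0]] [[-0.458, 0.889, -0.011, 0.326], [-0.488, -0.242, 0.839, 0.171], [0.743, 0.39, 0.545, -1.782], [0.0, 0.0, 0.0, 1.0]] dict_keys(['img', 'intrinsics', 'extrinsics'])
top [[519.6, 0.0, 279.8], [0.0, 519.6, 202.7], [0.0, 0.0, 1.0]] [[0.005, -1.0, -0.006, -0.102], [0.991, 0.004, 0.135, -0.574], [-0.135, -0.007, 0.991, -1.32], [0.0, 0.0, 0.0, 1.0]] dict_keys(['img', 'intrinsics', 'extrinsics'])
0.1 [0.20231392 0.48425556 0.26026414] [ 1.96610710e-01  9.80481489e-01 -4.84549098e-04 -2.11505386e-04] 0.08809199227155097
```

View pics/scene0.png

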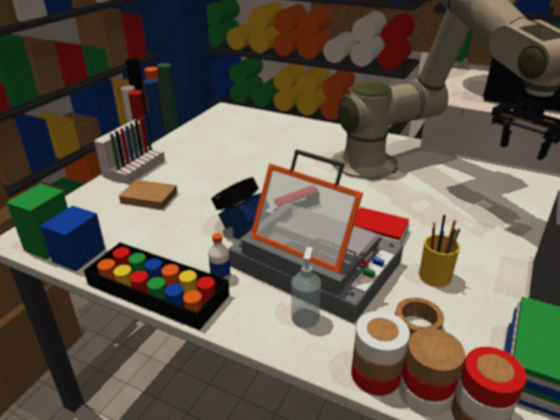

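View pics/top0.png

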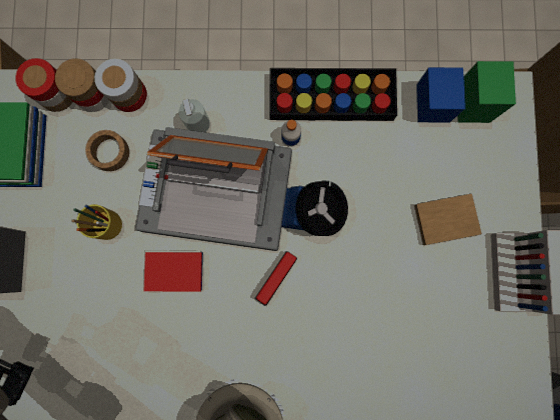

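The scene view shows the guard open (bar handle at about 318,157) and the wheel to the left at (235,192). In the top view the base corners are near (160,128), (292,147), (275,248) and (136,231), the wheel is at (321,208), and the scale with its markers is at about (150,180).

```bash
cat > h.py <<'E'
import numpy as np,cv2
def load(n): return dict(np.load(n+".npz"))
def ray(s,u,v):
    K,E=s["intrinsics"],s["extrinsics"]; R,t=E[:3,:3],E[:3,3]
    d=np.linalg.inv(K)@[u,v,1.]; d=np.array([d[0],-d[1],-d[2]])
    return -R.T@t, R.T@d
def onplane(s,u,v,z):
    o,d=ray(s,u,v); return o+d*(z-o[2])/d[2]
def proj(s,p):
    c=s["extrinsics"][:3,:3]@np.asarray(p,float)+s["extrinsics"][:3,3]
    q=s["intrinsics"]@[c[0],-c[1],-c[2]]; return q[:2]/q[2]
def crop(s,x0,y0,x1,y1,k,f):
    cv2.imwrite(f,cv2.resize(s["img"][y0:y1,x0:x1,::-1],None,fx=k,fy=k,interpolation=cv2.INTER_CUBIC))
E
python3 - <<'E'
from h import *
t=load("top0");s=load("scene0")
a=t["img"][120:256,124:354,::-1]; A=cv2.resize(a,(782,462),interpolation=cv2.INTER_CUBIC)
cv2.imwrite("pics/c1.png",A)
crop(s,200,140,420,305,3.6,"pics/c2.png")
for u,v in[(160,128),(292,147),(275,248),(136,231)]: print(onplane(t,u,v,.062).round(4))
E
```

```text
[0.768  0.2165 0.062 ]
[ 0.7182 -0.13    0.062 ]
[ 0.4553 -0.0874  0.062 ]
[0.4969 0.2681 0.062 ]
```

View pics/c1.png

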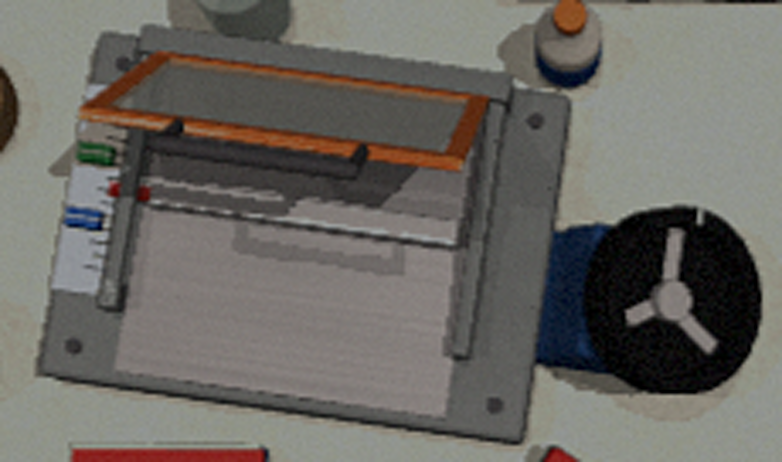

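View pics/c2.png

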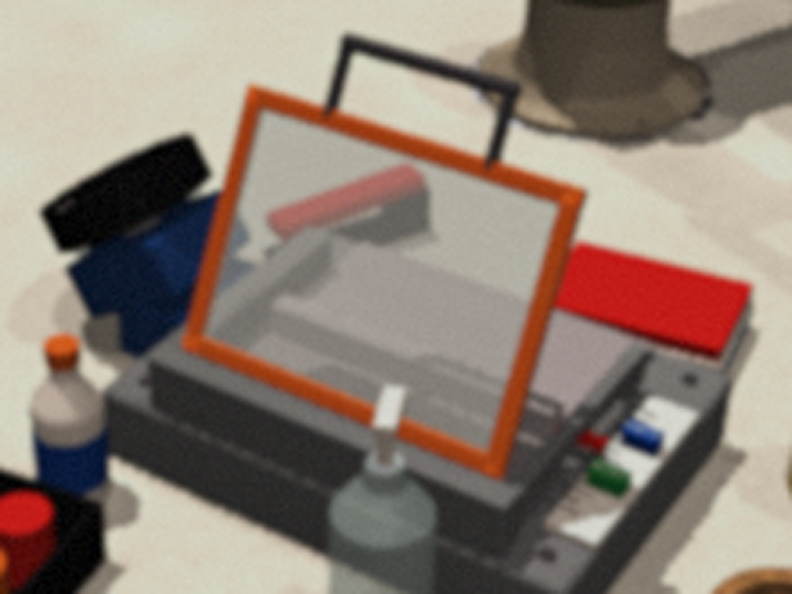

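The crops (3.4x and 3.6x) show these positions:
- Top crop: green marker (97,153), red pointer (130,191), blue marker (83,217), hub (673,299).
- Top crop: the guard bar runs from about (175,140) to (360,160), with the guard leaning open.
- Scene crop: the bar runs (347,42)–(515,92), and the front edge of the wheel rim (44,208)–(192,136).

```bash
cat >> h.py <<'E'
def tri(a,pa,b,pb):
    o1,d1=ray(a,*pa);o2,d2=ray(b,*pb)
    k=np.linalg.lstsq(np.c_[d1,-d2],o2-o1,rcond=None)[0]
    p,q=o1+k[0]*d1,o2+k[1]*d2
    return (p+q)/2,np.linalg.norm(p-q)
def blob(s,lo,hi,x0,y0,x1,y1):
    h=cv2.cvtColor(s["img"],cv2.COLOR_RGB2HSV)[y0:y1,x0:x1]
    m=cv2.inRange(h,lo,hi); n,l,st,c=cv2.connectedComponentsWithStats(m)
    i=1+np.argmax(st[1:,4]); return c[i]+[x0,y0],st[i,4]
E
cat > m.py <<'E'
from h import *
t=load("top0");s=load("scene0")
T=lambda x,y:np.array([124+x/3.4-.35,120+y/3.4-.35]); S=lambda x,y:np.array([200+x/3.6-.36,140+y/3.6-.36])
C=[onplane(t,*T(*p),.062) for p in[(97,33),(570,95),(522,442),(38,375)]]
O=sum(C)/4; y=(C[0]+C[3]-C[1]-C[2])[:2]; x=(C[0]+C[1]-C[2]-C[3])[:2]
print("size",np.hypot(*x)/2,np.hypot(*y)/2)
a1=np.arctan2(x[1],x[0]);a2=np.arctan2(-y[0],y[1]);print("O",O.round(4),"yaw",a1,a2)
a=(a1*.27+a2*.37)/.64 
R=np.array([[np.cos(a),-np.sin(a),0],[np.sin(a),np.cos(a),0],[0,0,1]])
loc=lambda p:(R.T@(np.asarray(p)-[O[0],O[1],0])).round(4)
if __name__=="__main__":
  print("a",a)
  for n,lo,hi in[("green",(45,90,25),(80,255,255)),("blue",(105,100,40),(125,255,255)),("red",(0,150,50),(4,255,255))]:
    pt,nt=blob(t,lo,hi,130,145,172,205); ps,ns=blob(s,lo,hi,350,240,392,290)
    p,e=tri(t,pt,s,ps); print(n,pt.round(1),nt,ps.round(1),ns,p.round(4),e.round(4),"loc",loc(p), "z.07:",loc(onplane(t,*pt,.073)),loc(onplane(s,*ps,.073)))
  for n,pt,ps in[("rim",T(680,300),S(118,172)),("barR",T(362,158),S(347,42)),("barL",T(180,136),S(515,92)),("frL",T(84,112),S(580,195)),("frR",T(462,160),S(255,92))]:
    p,e=tri(t,pt,s,ps); print(n,p.round(4),e.round(4),"loc",loc(p))
  print("hub",[loc(onplane(t,*T(673,299),z)) for z in(.1,.13,.16)])
E
python3 m.py
```

```text
size 0.26732184721208174 0.36778579821925417
O [0.6079 0.0717 0.062 ] yaw -0.13056035923058115 -0.13112474167793534
a -0.13088664283295778
green [151.8 165.1] 43 [368.4 272.8] 51 [0.6662 0.2299 0.075 ] 0.002 loc [0.0372 0.1644 0.075 ] z.07: [0.0371 0.1659 0.073 ] [0.0356 0.1627 0.073 ]
blue [148.1 184.1] 48 [377.7 261. ] 52 [0.6163 0.2368 0.0771] 0.0023 loc [-0.0132  0.1648  0.0771] z.07: [-0.0131  0.167   0.073 ] [-0.0174  0.1621  0.073 ]
red [165.9 176.6] 11 [364. 262.] 27 [0.6341 0.2004 0.0729] 0.0135 loc [0.0092 0.131  0.0729] z.07: [0.0122 0.1248 0.073 ] [0.0049 0.1364 0.073 ]
rim [ 0.5506 -0.2078  0.1326] 0.004 loc [-0.0203 -0.2846  0.1326]
barR [0.6116 0.0075 0.3184] 0.0084 loc [ 0.0121 -0.0632  0.3184]
barL [0.6249 0.1244 0.3148] 0.0155 loc [0.01   0.0545 0.3148]
frL [0.6525 0.1881 0.2729] 0.0006 loc [0.0291 0.1211 0.2729]
frR [ 0.6209 -0.0536  0.2722] 0.0048 loc [ 0.0292 -0.1226  0.2722]
hub [array([-0.0171, -0.2798,  0.1   ]), array([-0.0212, -0.2781,  0.13  ]), array([-0.0252, -0.2764,  0.16  ])]
```

```bash
cat > g.py <<'E'
from m import *
from cell import observe,snapshot
from scipy.spatial.transform import Rotation as Ro
W=lambda p:R@np.asarray(p,float)+[O[0],O[1],0]
ax=np.array([0,-np.sin(np.radians(32)),np.cos(np.radians(32))])
rim=np.array([-.020,-.286,.132])
def wheelR(phi):   # tool y at angle phi in the dish plane, from trimmer x
    e1=np.array([1.,0,0]);e2=np.cross(ax,e1)
    y=np.cos(phi)*e1+np.sin(phi)*e2; z=-ax
    return R@np.c_[np.cross(y,z),y,z]
def downR(phi):    # tool down, tool y at world angle phi
    y=np.array([np.cos(phi),np.sin(phi),0]);z=np.array([0,0,-1.]);return np.c_[np.cross(y,z),y,z]
def go(p,Rt):
    o=observe();R0=Ro.from_quat(o["tcp_rot"]).as_matrix()
    print("t",round(o["t"],2),"q",o["qpos"].round(2),"F",o["force"].round(1),"w",round(o["width"],4))
    print("shift",(R0.T@(np.asarray(p)-o["position"])).round(4),"rot",Ro.from_matrix(R0.T@Rt).as_rotvec().round(3))
E
python3 - <<'E'
from g import *
go([.33,.1,.36],downR(1.175-1.25))
print(W(rim),W(rim+.06*ax))
E
```

```text
size 0.26732184721208174 0.36778579821925417
O [0.6079 0.0717 0.062 ] yaw -0.13056035923058115 -0.13112474167793534
t 0.1 q [ 0.95  0.31  1.5  -0.    1.33 -0.22] F [-0.4  0.2 -0.2] w 0.0881
shift [-0.2659 -0.3054 -0.0995] rot [-1.00e-03  0.00e+00  1.25e+00]
[ 0.55073542 -0.20919423  0.132     ] [ 0.54658573 -0.24071743  0.18288289]
```

Call:
drive_tool(
  moves=[
    [[-0.266, -0.305, -0.1, 0, 0, 1.25, 0.62], [-0.266, -0.305, -0.1, 0, 0, 1.25, 0.62], [-0.266, -0.305, -0.1, 0, 0, 1.25, 0.62], [-0.266, -0.305, -0.1, 0, 0, 1.25, 0.62], [-0.266, -0.305, -0.1, 0, 0, 1.25, 0.62], [-0.266, -0.305, -0.1, 0, 0, 1.25, 0.62], [-0.266, -0.305, -0.1, 0, 0, 1.25, 0.62], [-0.266, -0.305, -0.1, 0, 0, 1.25, 0.62], [-0.266, -0.305, -0.1, 0, 0, 1.25, 0.62], [-0.266, -0.305, -0.1, 0, 0, 1.25, 0.62]],
  ],
)

```text
t: 0.93
position: [0.33, 0.0988, 0.3612]
tcp_rot: [0.735, 0.678, 0.0, 0.0]
force: [1.0, 1.1, 1.1]
width: 0.0546
gripper_force: 0.0
```

```bash
python3 - <<'E'
from g import *
for ph in(-1.6,-1.3): go(W(rim+.12*ax),wheelR(ph))
E
```

```text
size 0.26732184721208174 0.36778579821925417
O [0.6079 0.0717 0.062 ] yaw -0.13056035923058115 -0.13112474167793534
t 0.93 q [-0.05 -0.17  1.76  0.    1.55  0.03] F [1.  1.1 1.1] w 0.0546
shift [-0.3526  0.2417  0.1275] rot [0.438 0.447 1.603]
t 0.93 q [-0.05 -0.17  1.76  0.    1.55  0.03] F [1.  1.1 1.1] w 0.0546
shift [-0.3526  0.2417  0.1275] rot [0.353 0.488 1.313]
```

Call:
drive_tool(
  moves=[
    [[-0.353, 0.242, 0.127, 0.44, 0.45, 1.6, 0.62], [-0.353, 0.242, 0.127, 0.44, 0.45, 1.6, 0.62], [-0.353, 0.242, 0.127, 0.44, 0.45, 1.6, 0.62], [-0.353, 0.242, 0.127, 0.44, 0.45, 1.6, 0.62], [-0.353, 0.242, 0.127, 0.44, 0.45, 1.6, 0.62], [-0.353, 0.242, 0.127, 0.44, 0.45, 1.6, 0.62], [-0.353, 0.242, 0.127, 0.44, 0.45, 1.6, 0.62], [-0.353, 0.242, 0.127, 0.44, 0.45, 1.6, 0.62], [-0.353, 0.242, 0.127, 0.44, 0.45, 1.6, 0.62], [-0.353, 0.242, 0.127, 0.44, 0.45, 1.6, 0.62]],
  ],
)

```text
t: 1.77
position: [0.5313, -0.2467, 0.241]
tcp_rot: [0.965, 0.149, 0.01, -0.215]
force: [1.2, 1.1, 0.3]
width: 0.0546
gripper_force: 0.0
```

```bash
python3 - <<'E'
from g import *
go(W(rim+.06*ax),wheelR(-1.6))
E
```

```text
size 0.26732184721208174 0.36778579821925417
O [0.6079 0.0717 0.062 ] yaw -0.13056035923058115 -0.13112474167793534
t 1.77 q [-0.75  0.6   1.17  0.28  1.7   0.51] F [1.2 1.1 0.3] w 0.0546
shift [0.0114 0.0233 0.0545] rot [0.114 0.124 0.438]
```

Call:
drive_tool(
  moves=[
    [[0.0114, 0.0233, 0.0545, 0.114, 0.124, 0.438, 0.62], [0.0114, 0.0233, 0.0545, 0.114, 0.124, 0.438, 0.62], [0.0114, 0.0233, 0.0545, 0.114, 0.124, 0.438, 0.62], [0.0114, 0.0233, 0.0545, 0.114, 0.124, 0.438, 0.62], [0.0114, 0.0233, 0.0545, 0.114, 0.124, 0.438, 0.62], [0.0114, 0.0233, 0.0545, 0.114, 0.124, 0.438, 0.62]],
  ],
)

```text
t: 2.27
position: [0.5459, -0.2391, 0.1839]
tcp_rot: [0.959, -0.073, 0.014, -0.274]
force: [0.1, -0.2, 0.7]
width: 0.0548
gripper_force: 0.0
```

```bash
python3 - <<'E'
from g import *
go(W(rim+.0*ax),wheelR(-1.6))
t=snapshot("top");s=snapshot("scene")
a=cv2.resize(t["img"][150:260,250:380,::-1],None,fx=3.4,fy=3.4,interpolation=cv2.INTER_CUBIC)
b=cv2.resize(s["img"][110:220,180:290,::-1],None,fx=3.2,fy=3.4,interpolation=cv2.INTER_CUBIC)
cv2.imwrite("pics/c3.png",np.hstack([a,b]))
E
```

```text
size 0.26732184721208174 0.36778579821925417
O [0.6079 0.0717 0.062 ] yaw -0.13056035923058115 -0.13112474167793534
t 2.27 q [-0.78  0.66  1.26  0.43  1.58  0.87] F [ 0.1 -0.2  0.7] w 0.0548
shift [0.001  0.0016 0.0601] rot [0.003 0.002 0.009]
```

View pics/c3.png

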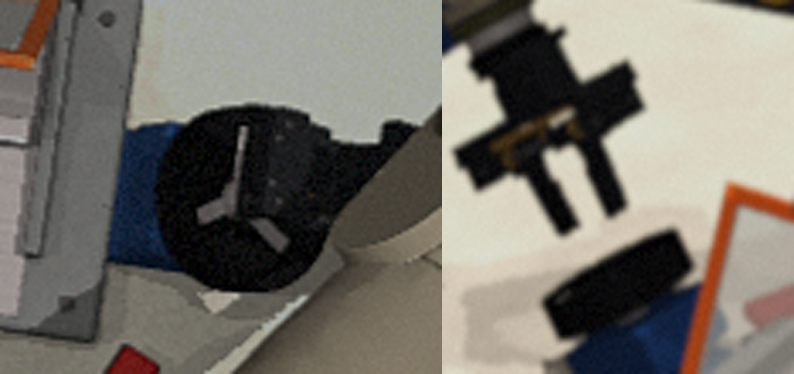

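The fingers stand squarely over the hub, with the hub at about (235,205) in the left crop, and their axis is aligned with the wheel. Descending.

Call:
drive_tool(
  moves=[
    [[0.001, 0.0015, 0.04, 0.003, 0.002, 0.009, 0.62], [0.001, 0.0015, 0.04, 0.003, 0.002, 0.009, 0.62], [0.001, 0.0015, 0.05, 0.003, 0.002, 0.009, 0.62], [0.001, 0.0015, 0.056, 0.003, 0.002, 0.009, 0.62], [0.001, 0.0015, 0.061, 0.003, 0.002, 0.009, 0.62], [0.001, 0.0015, 0.061, 0.003, 0.002, 0.009, 0.62], [0.001, 0.0015, 0.061, 0.003, 0.002, 0.009, 0.62]],
  ],
)

```text
t: 2.95
position: [0.5512, -0.2087, 0.1319]
tcp_rot: [0.958, -0.078, 0.015, -0.275]
force: [-0.1, 0.2, 0.7]
width: 0.0545
gripper_force: 0.0
```

Free so far. Two mm deeper, then close softly.

Call:
drive_tool(
  moves=[
    [[0, 0, 0.0025, 0, 0, 0, 0.62], [0, 0, 0.0025, 0, 0, 0, 0.62], [0, 0, 0.0025, 0, 0, 0, 0.2], [0, 0, 0.0025, 0, 0, 0, 0.2], [0, 0, 0.0025, 0, 0, 0, 0.2], [0, 0, 0.0025, 0, 0, 0, 0.2], [0, 0, 0.0025, 0, 0, 0, 0.2], [0, 0, 0.0025, 0, 0, 0, 0.2]],
  ],
  squeeze=25,
)

```text
t: 3.62
position: [0.5506, -0.211, 0.127]
tcp_rot: [0.959, -0.08, 0.014, -0.271]
force: [-0.2, -19.0, -16.4]
width: 0.029
gripper_force: 25.0
```

Gripped the hub (29 mm), with the tool pulled about 4.5 mm along its +y. Recentring.

Call:
drive_tool(
  moves=[
    [[0, 0.002, 0, 0, 0, 0, 0.2], [0, 0.004, 0, 0, 0, 0, 0.2], [0, 0.0045, 0, 0, 0, 0, 0.2], [0, 0.0045, 0, 0, 0, 0, 0.2], [0, 0.0045, 0, 0, 0, 0, 0.2]],
  ],
  squeeze=35,
)

```text
t: 4.03
position: [0.5506, -0.2112, 0.1268]
tcp_rot: [0.958, -0.078, 0.014, -0.275]
force: [0.4, -5.4, -3.5]
width: 0.029
gripper_force: 35.0
```

Call:
drive_tool(
  moves=[
    [[0, 0.001, 0, 0, 0, 0, 0.2], [0, 0.001, 0, 0, 0, -0.08, 0.2], [0, 0.001, 0, 0, 0, -0.16, 0.2], [0, 0.001, 0, 0, 0, -0.24, 0.2], [0, 0.001, 0, 0, 0, -0.32, 0.2], [0, 0.001, 0, 0, 0, -0.4, 0.2], [0, 0.001, 0, 0, 0, -0.5, 0.2], [0, 0.001, 0, 0, 0, -0.6, 0.2], [0, 0.001, 0, 0, 0, -0.6, 0.2], [0, 0.001, 0, 0, 0, -0.6, 0.2]],
  ],
)

```text
t: 4.87
position: [0.5505, -0.2112, 0.1268]
tcp_rot: [0.938, 0.207, 0.095, -0.26]
force: [-0.9, 1.7, 1.1]
width: 0.0289
gripper_force: 35.0
```

```bash
cat > mk.py <<'E'
from g import *
def pics(tag,f):
    t=snapshot("top");s=snapshot("scene")
    np.savez("top%s.npz"%tag,**t);np.savez("scene%s.npz"%tag,**s)
    a=cv2.resize(t["img"][150:205,130:180,::-1],(400,440),interpolation=cv2.INTER_CUBIC)
    b=cv2.resize(s["img"][245:290,345:390,::-1],(400,440),interpolation=cv2.INTER_CUBIC) if 0 else cv2.resize(s["img"][240:290,345:390,::-1],(396,440),interpolation=cv2.INTER_CUBIC)
    cv2.imwrite(f,np.hstack([a,b]))
    for n,q,w in(("top",t,(130,145,172,205)),("sc",s,(350,240,392,290))):
      for c,lo,hi in[("g",(45,90,25),(80,255,255)),("b",(105,100,40),(125,255,255)),("r",(0,130,40),(5,255,255))]:
        try:p,k=blob(q,lo,hi,*w);print(n,c,p.round(2),k,loc(onplane(q,*p,.073)))
        except Exception as e:print(n,c,"none")
    o=observe();print("q6",o["qpos"][5].round(3),o["t"],"torque",o["torque"].round(2))
E
python3 -c "
from mk import *
pics('1','pics/p1.png')"
```

```text
size 0.26732184721208174 0.36778579821925417
O [0.6079 0.0717 0.062 ] yaw -0.13056035923058115 -0.13112474167793534
top g [152.07 165.09] 46 [0.0373 0.1652 0.073 ]
top b [148.11 184.17] 47 [-0.0133  0.1669  0.073 ]
top r [166.23 173.69] 13 [0.0199 0.1253 0.073 ]
sc g [368.25 272.81] 52 [0.0356 0.1625 0.073 ]
sc b [377.61 261.  ] 51 [-0.0172  0.162   0.073 ]
sc r [362.86 263.37] 35 [0.011  0.1365 0.073 ]
q6 0.256 4.9667 torque [-0.04  0.1   0.11]
```

View pics/p1.png

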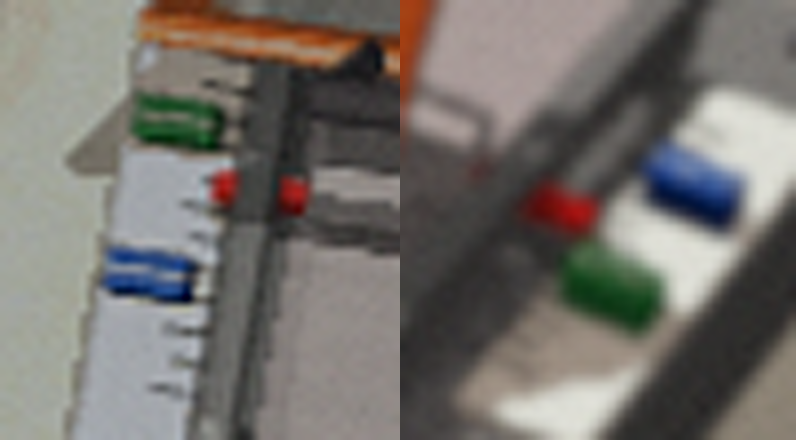

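The crop shows the red pointer tip at (215–235,189), the green block at (178,122) and the blue block at (150,273) in the top view. The gauge has moved towards green.

```bash
python3 - <<'E'
from g import *
t=load("top1");s=load("scene1")
T=lambda x,y:np.array([130+x/8-.44,150+y/8-.44]);S=lambda x,y:np.array([345+x/8.8-.44,240+y/8.8-.44])
p,e=tri(t,T(214,188),s,S(195,215));print("tip",loc(p),e)
for z in(.066,.07,.075):print(loc(onplane(t,*T(224,189),z)))
p,e=tri(t,T(178,120),s,S(212,280));print("green top",loc(p),e)
for z in(.076,.08):print(loc(onplane(t,*T(178,120),z)))
# tip blob excluding the part beyond the cheek
h=cv2.cvtColor(t["img"],cv2.COLOR_RGB2HSV);m=cv2.inRange(h,(0,110,40),(6,255,255))|cv2.inRange(h,(172,110,40),(180,255,255))
ys,xs=np.where(m[160:185,150:175]);print(sorted(zip(xs+150,ys+160)))
E
```

```text
size 0.26732184721208174 0.36778579821925417
O [0.6079 0.0717 0.062 ] yaw -0.13056035923058115 -0.13112474167793534
tip [0.0169 0.1488 0.0807] 5.259704646184465e-05
[0.0193 0.1495 0.066 ]
[0.0187 0.1485 0.07  ]
[0.0179 0.1471 0.075 ]
green top [0.0375 0.1641 0.0795] 0.0005261590774157694
[0.038  0.1653 0.076 ]
[0.0373 0.1641 0.08  ]
[(np.int64(157), np.int64(172)), (np.int64(157), np.int64(173)), (np.int64(157), np.int64(174)), (np.int64(157), np.int64(175)), (np.int64(158), np.int64(171)), (np.int64(158), np.int64(172)), (np.int64(158), np.int64(173)), (np.int64(158), np.int64(174)), (np.int64(158), np.int64(175)), (np.int64(159), np.int64(171)), (np.int64(159), np.int64(172)), (np.int64(159), np.int64(173)), (np.int64(159), np.int64(174)), (np.int64(165), np.int64(172)), (np.int64(165), np.int64(173)), (np.int64(165), np.int64(174)), (np.int64(165), np.int64(175)), (np.int64(165), np.int64(176)), (np.int64(166), np.int64(172)), (np.int64(166), np.int64(173)), (np.int64(166), np.int64(174)), (np.int64(166), np.int64(175)), (np.int64(166), np.int64(176)), (np.int64(167), np.int64(173)), (np.int64(167), np.int64(174)), (np.int64(167), np.int64(175)), (np.int64(167), np.int64(176)), (np.int64(168), np.int64(173)), (np.int64(168), np.int64(174))]
```

Call:
drive_tool(
  moves=[
    [[0, 0, 0, 0, 0, -0.1, 0.2], [0, 0, 0, 0, 0, -0.2, 0.2], [0, 0, 0, 0, 0, -0.3, 0.2], [0, 0, 0, 0, 0, -0.4, 0.2], [0, 0, 0, 0, 0, -0.5, 0.2], [0, 0, 0, 0, 0, -0.6, 0.2], [0, 0, 0, 0, 0, -0.7, 0.2], [0, 0, 0, 0, 0, -0.8, 0.2], [0, 0, 0, 0, 0, -0.9, 0.2], [0, 0, 0, 0, 0, -0.9, 0.2]],
  ],
)

```text
t: 5.8
position: [0.5505, -0.2112, 0.1268]
tcp_rot: [0.754, 0.596, 0.199, -0.192]
force: [-1.5, 2.8, 4.1]
width: 0.0288
gripper_force: 35.0
```

Call:
drive_tool(
  moves=[
    [[0, 0, 0, 0, 0, -0.1, 0.2], [0, 0, 0, 0, 0, -0.2, 0.2], [0, 0, 0, 0, 0, -0.3, 0.2], [0, 0, 0, 0, 0, -0.4, 0.2], [0, 0, 0, 0, 0, -0.5, 0.2], [0, 0, 0, 0, 0, -0.6, 0.2], [0, 0, 0, 0, 0, -0.7, 0.2], [0, 0, 0, 0, 0, -0.8, 0.2], [0, 0, 0, 0, 0, -0.9, 0.2], [0, 0, 0, 0, 0, -0.9, 0.2]],
  ],
)

```text
t: 6.63
position: [0.5504, -0.2112, 0.1268]
tcp_rot: [0.42, 0.864, 0.263, -0.087]
force: [-2.1, 2.9, 5.3]
width: 0.029
gripper_force: 35.0
```

```bash
python3 -c "
from mk import *
pics('2','pics/p2.png')"
```

```text
size 0.26732184721208174 0.36778579821925417
O [0.6079 0.0717 0.062 ] yaw -0.13056035923058115 -0.13112474167793534
top g [151.69 166.42] 26 [0.0337 0.1656 0.073 ]
top b [148.08 184.1 ] 48 [-0.0131  0.167   0.073 ]
top r [158.83 166.17] 12 [0.0368 0.1475 0.073 ]
sc g [368.35 272.86] 51 [0.0356 0.1628 0.073 ]
sc b [377.53 261.  ] 51 [-0.0171  0.1619  0.073 ]
sc r [359.61 267.13] 31 [0.0281 0.1363 0.073 ]
q6 -1.54 6.7333 torque [0.77 0.08 0.31]
```

View pics/p2.png

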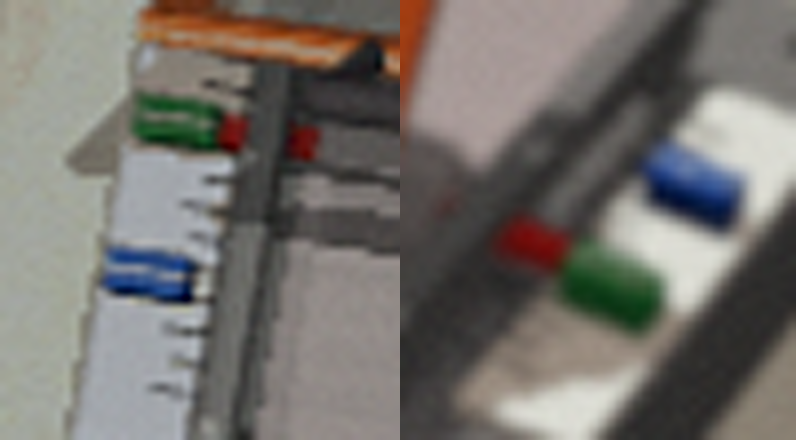

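The top crop shows the red tip at (233,134) beside the green block at (178,120), nearly level. I'll triangulate what is left.

```bash
python3 - <<'E'
from g import *
t=load("top2");s=load("scene2")
T=lambda x,y:np.array([130+x/8-.44,150+y/8-.44]);S=lambda x,y:np.array([345+x/8.8-.44,240+y/8.8-.44])
p,e=tri(t,T(233,134),s,S(137,243));print("tip",loc(p),e)
h=cv2.cvtColor(t["img"],cv2.COLOR_RGB2HSV);m=cv2.inRange(h,(0,110,40),(6,255,255))|cv2.inRange(h,(172,110,40),(180,255,255))
ys,xs=np.where(m[155:175,150:163]);c=np.array([xs.mean()+150,ys.mean()+155]);print(c,[loc(onplane(t,*c,z)) for z in(.068,.073,.08)])
t1=load("top1");m=cv2.inRange(cv2.cvtColor(t1["img"],cv2.COLOR_RGB2HSV),(45,90,25),(80,255,255))
for q in(t1,):
  # white line of the green block: least saturated pixels inside its box
  hs=cv2.cvtColor(q["img"],cv2.COLOR_RGB2HSV)[160:170,147:158];print(hs[:,:,2])
E
```

```text
size 0.26732184721208174 0.36778579821925417
O [0.6079 0.0717 0.062 ] yaw -0.13056035923058115 -0.13112474167793534
tip [0.036  0.1433 0.0817] 0.004635925003816868
[158.69230769 166.23076923] [array([0.0375, 0.1491, 0.068 ]), array([0.0366, 0.1478, 0.073 ]), array([0.0354, 0.1459, 0.08  ])]
[[131 138 133 133 133 136 135 136  90  64  97]
 [ 96 111 109 109 133 139 139 138 134 131 109]
 [ 87  75  82  79  85  96  99  99 112 109 129]
 [ 93  88  78  75  78  72  73  79  84  68  77]
 [ 96 107 113 101 110 114 108  91  91  64  32]
 [ 81  79  87  83  81  90  97 101 115  81  43]
 [ 85  89  87  84  82  83  82  84  94  57  45]
 [ 85  51  40  42  41  55  58  64  95  58  62]
 [131 128 130 106  83  76  66  50  51  36  40]
 [171 171 170 169 169 141 130 126 131 127 126]]
```

About 0.7 mm is left, so a further 0.07 rad, then release and back out along the wheel axis.

Call:
drive_tool(
  moves=[
    [[0, 0, 0, 0, 0, -0.04, 0.2], [0, 0, 0, 0, 0, -0.07, 0.2], [0, 0, 0, 0, 0, -0.07, 0.2], [0, 0, 0, 0, 0, -0.07, 0.6], [0, 0, 0, 0, 0, -0.07, 0.6], [0, 0, 0, 0, 0, -0.07, 0.6], [0, 0, 0, 0, 0, -0.07, 0.6], [0, 0, 0, 0, 0, -0.07, 0.6]],
  ],
)

```text
t: 7.4
position: [0.5504, -0.2118, 0.1262]
tcp_rot: [0.39, 0.878, 0.265, -0.078]
force: [-0.1, -0.1, 0.5]
width: 0.0529
gripper_force: 0.0
```

Call:
drive_tool(
  moves=[
    [[0, 0, -0.02, 0, 0, 0, 0.6], [0, 0, -0.05, 0, 0, 0, 0.6], [0, 0, -0.09, 0, 0, 0, 0.6], [0, 0, -0.13, 0, 0, 0, 0.6], [0, 0, -0.17, 0, 0, 0, 0.6], [0, 0, -0.17, 0, 0, 0, 0.6]],
  ],
)

```text
t: 7.9
position: [0.5385, -0.305, 0.2766]
tcp_rot: [0.391, 0.879, 0.263, -0.072]
force: [-0.0, -0.6, 0.7]
width: 0.053
gripper_force: 0.0
```

```bash
python3 -c "
from mk import *
pics('3','pics/p3.png')
hb=np.array([.011,-.004,.3165])
# tool down, y along trimmer x; world angle a or a+pi
go(W([-.1,-.004,.43]),downR(a)); go(W([-.1,-.004,.43]),downR(a+np.pi)); print(W(hb))
"
```

```text
size 0.26732184721208174 0.36778579821925417
O [0.6079 0.0717 0.062 ] yaw -0.13056035923058115 -0.13112474167793534
top g [151.59 166.37] 27 [0.0338 0.1659 0.073 ]
top b [148.08 184.1 ] 48 [-0.0131  0.167   0.073 ]
top r [158.85 166.  ] 13 [0.0372 0.1475 0.073 ]
sc g [368.35 272.86] 51 [0.0356 0.1628 0.073 ]
sc b [377.58 260.96] 52 [-0.0173  0.1619  0.073 ]
sc r [359.38 267.19] 32 [0.0287 0.136  0.073 ]
q6 -1.558 8.0 torque [-0.28  0.08  0.04]
t 8.0 q [-0.85  0.66  1.03  0.42  1.82 -1.56] F [-0.1 -0.  -0.7] w 0.0531
shift [0.3218 0.255  0.0635] rot [ 0.244 -0.521  0.842]
t 8.0 q [-0.85  0.66  1.03  0.42  1.82 -1.56] F [-0.1 -0.  -0.7] w 0.0531
shift [0.3218 0.255  0.0635] rot [ 0.63   0.295 -2.204]
[0.618275   0.06634779 0.3165    ]
```

View pics/p3.png

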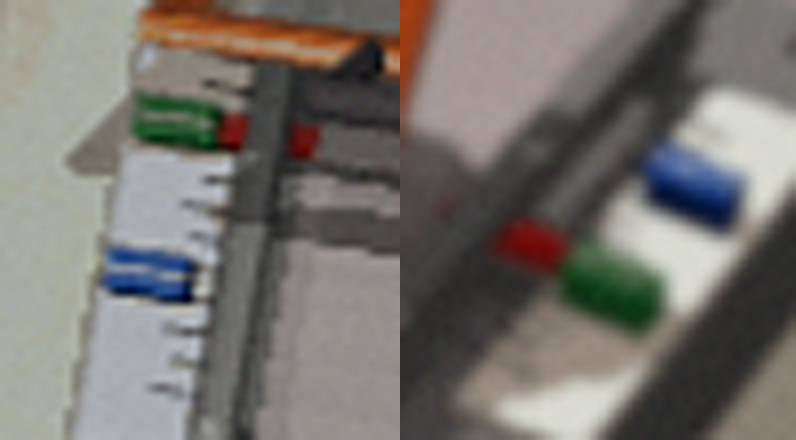

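The pointer is level with green: red tip at (233,133), green block centre line at (178,120), both along the trimmer's y. Now the guard.

Call:
drive_tool(
  moves=[
    [[0.322, 0.255, 0.0635, 0.244, -0.521, 0.842, 0.6], [0.322, 0.255, 0.0635, 0.244, -0.521, 0.842, 0.6], [0.322, 0.255, 0.0635, 0.244, -0.521, 0.842, 0.6], [0.322, 0.255, 0.0635, 0.244, -0.521, 0.842, 0.6], [0.322, 0.255, 0.0635, 0.244, -0.521, 0.842, 0.6], [0.322, 0.255, 0.0635, 0.244, -0.521, 0.842, 0.6], [0.322, 0.255, 0.0635, 0.244, -0.521, 0.842, 0.6], [0.322, 0.255, 0.0635, 0.244, -0.521, 0.842, 0.6], [0.322, 0.255, 0.0635, 0.244, -0.521, 0.842, 0.6], [0.322, 0.255, 0.0635, 0.244, -0.521, 0.842, 0.6]],
  ],
)

```text
t: 8.83
position: [0.5079, 0.0707, 0.4236]
tcp_rot: [0.752, 0.66, -0.002, -0.001]
force: [0.9, 0.1, -0.5]
width: 0.0528
gripper_force: 0.0
```

```bash
python3 -c "
from mk import *
go(W([.011,-.004,.42]),downR(a))
"
```

```text
size 0.26732184721208174 0.36778579821925417
O [0.6079 0.0717 0.062 ] yaw -0.13056035923058115 -0.13112474167793534
t 8.83 q [-0.09  0.23  1.19 -0.    1.73  0.04] F [ 0.9  0.1 -0.5] w 0.0528
shift [0.01   0.1101 0.0031] rot [-0.004  0.001  0.001]
```

Call:
drive_tool(
  moves=[
    [[0.01, 0.04, 0.0, 0, 0, 0, 0.6], [0.01, 0.08, 0.0, 0, 0, 0, 0.6], [0.01, 0.11, 0.003, 0, 0, 0, 0.6], [0.01, 0.11, 0.003, 0, 0, 0, 0.6], [0.01, 0.11, 0.03, 0, 0, 0, 0.6], [0.01, 0.11, 0.06, 0, 0, 0, 0.6], [0.01, 0.11, 0.08, 0, 0, 0, 0.6], [0.01, 0.11, 0.095, 0, 0, 0, 0.6], [0.01, 0.11, 0.103, 0, 0, 0, 0.6], [0.01, 0.11, 0.103, 0, 0, 0, 0.6]],
  ],
)

```text
t: 9.67
position: [0.6182, 0.0642, 0.319]
tcp_rot: [0.751, 0.66, -0.001, -0.002]
force: [0.7, 0.6, 0.3]
width: 0.053
gripper_force: 0.0
```

Call:
drive_tool(
  moves=[
    [[0, 0, 0, 0, 0, 0, 0.3], [0, 0, 0, 0, 0, 0, 0.15], [0, 0, 0, 0, 0, 0, 0.05], [0, 0, 0, 0, 0, 0, 0.05], [0, 0, 0, 0, 0, 0, 0.05], [0, 0, 0, 0, 0, 0, 0.05], [0, 0, 0, 0, 0, 0, 0.05]],
  ],
  squeeze=12,
)

```text
t: 10.25
position: [0.6188, 0.0638, 0.3221]
tcp_rot: [0.751, 0.66, 0.0, -0.001]
force: [-4.6, 1.6, 4.9]
width: 0.0107
gripper_force: 11.4
```

```bash
python3 -c "
from mk import *
o=observe();p=loc(o['position']);print(p,o['force'],o['width'])
"
```

```text
size 0.26732184721208174 0.36778579821925417
O [0.6079 0.0717 0.062 ] yaw -0.13056035923058115 -0.13112474167793534
[ 0.0118 -0.0065  0.3221] [-4.55896562  1.60812694  4.86000313] 0.010678701473632935
```

```bash
python3 -c "
import numpy as np
f=lambda t:np.array([-.235*np.cos(t),-.235*np.sin(t)])
for t0,d in((1.1,.05),(.6,.04),(.2,.02)):
  print([ (f(t0-d*k)-f(t0)).round(4).tolist() for k in range(1,11)])
"
```

```text
[[-0.0103, 0.0056], [-0.0204, 0.0117], [-0.0301, 0.0183], [-0.0395, 0.0254], [-0.0485, 0.0329], [-0.0571, 0.0409], [-0.0654, 0.0492], [-0.0731, 0.058], [-0.0805, 0.0672], [-0.0874, 0.0767]]
[[-0.0052, 0.0079], [-0.01, 0.0159], [-0.0145, 0.0242], [-0.0187, 0.0326], [-0.0225, 0.0412], [-0.026, 0.0499], [-0.0291, 0.0588], [-0.0319, 0.0677], [-0.0343, 0.0768], [-0.0364, 0.086]]
[[-0.0009, 0.0046], [-0.0017, 0.0092], [-0.0024, 0.0139], [-0.003, 0.0186], [-0.0035, 0.0232], [-0.0039, 0.0279], [-0.0043, 0.0326], [-0.0045, 0.0373], [-0.0046, 0.042], [-0.0047, 0.0467]]
```

Call:
drive_tool(
  moves=[
    [[0, -0.0103, 0.0056, 0, 0, 0, 0.05], [0, -0.0204, 0.0117, 0, 0, 0, 0.05], [0, -0.0301, 0.0183, 0, 0, 0, 0.05], [0, -0.0395, 0.0254, 0, 0, 0, 0.05], [0, -0.0485, 0.0329, 0, 0, 0, 0.05], [0, -0.0571, 0.0409, 0, 0, 0, 0.05], [0, -0.0654, 0.0492, 0, 0, 0, 0.05], [0, -0.0731, 0.058, 0, 0, 0, 0.05], [0, -0.0805, 0.0672, 0, 0, 0, 0.05], [0, -0.0874, 0.0767, 0, 0, 0, 0.05]],
  ],
)

```text
t: 11.08
position: [0.5306, 0.0756, 0.2458]
tcp_rot: [0.751, 0.66, -0.0, -0.002]
force: [-16.5, 2.4, 13.1]
width: 0.0099
gripper_force: 10.7
```

```bash
python3 -c "
from g import *
t=snapshot('top');s=snapshot('scene');o=observe();print(loc(o['position']),o['force'])
cv2.imwrite('pics/d.png',np.hstack([cv2.resize(t['img'][110:270,120:320,::-1],(400,320)),cv2.resize(s['img'][130:290,200:400,::-1],(400,320))]))"
```

```text
size 0.26732184721208174 0.36778579821925417
O [0.6079 0.0717 0.062 ] yaw -0.13056035923058115 -0.13112474167793534
[-0.0783 -0.0063  0.2443] [-17.66687755   2.95361962   8.09846276]
```

View pics/d.png

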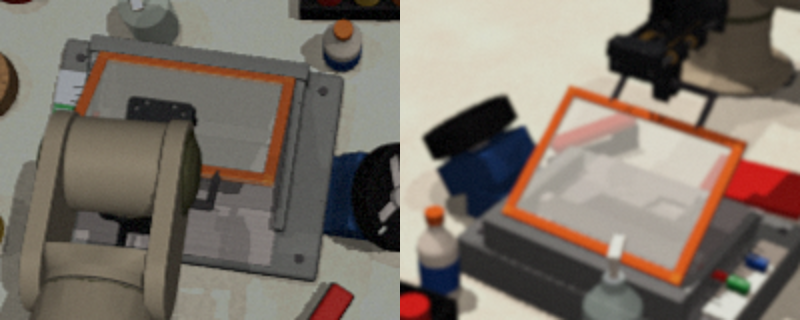

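The guard follows the gripper, which holds the bar at (640,85) in the right-hand view. The force is mostly radial, so I'll relax the radius by about 4 mm while continuing.

Call:
drive_tool(
  moves=[
    [[0, -0.0085, 0.006, 0, 0, 0, 0.05], [0, -0.0135, 0.0145, 0, 0, 0, 0.05], [0, -0.0185, 0.0225, 0, 0, 0, 0.05], [0, -0.0225, 0.031, 0, 0, 0, 0.05], [0, -0.0265, 0.0395, 0, 0, 0, 0.05], [0, -0.03, 0.0485, 0, 0, 0, 0.05], [0, -0.033, 0.0575, 0, 0, 0, 0.05], [0, -0.036, 0.0665, 0, 0, 0, 0.05], [0, -0.0385, 0.0755, 0, 0, 0, 0.05], [0, -0.0405, 0.085, 0, 0, 0, 0.05]],
  ],
)

```text
t: 12.02
position: [0.4906, 0.0808, 0.1587]
tcp_rot: [0.751, 0.66, -0.001, -0.002]
force: [-5.6, 5.4, 2.6]
width: 0.0095
gripper_force: 11.6
```

```bash
python3 -c "
from g import *
o=observe();print(loc(o['position']),o['force'],o['width'])"
```

```text
size 0.26732184721208174 0.36778579821925417
O [0.6079 0.0717 0.062 ] yaw -0.13056035923058115 -0.13112474167793534
[-0.1174 -0.0063  0.1587] [-5.64410233  5.41402237  2.59455047] 0.00945223176970107
```

Call:
drive_tool(
  moves=[
    [[0, -0.001, 0.0045, 0, 0, 0, 0.05], [0, -0.002, 0.009, 0, 0, 0, 0.05], [0, -0.0025, 0.0135, 0, 0, 0, 0.05], [0, -0.003, 0.018, 0, 0, 0, 0.05], [0, -0.0035, 0.0225, 0, 0, 0, 0.05], [0, -0.004, 0.027, 0, 0, 0, 0.05], [0, -0.004, 0.031, 0, 0, 0, 0.05], [0, -0.004, 0.035, 0, 0, 0, 0.05], [0, -0.004, 0.039, 0, 0, 0, 0.05], [0, -0.004, 0.042, 0, 0, 0, 0.05]],
  ],
)

```text
t: 12.85
position: [0.4845, 0.0817, 0.1157]
tcp_rot: [0.751, 0.66, -0.003, -0.005]
force: [-15.4, 5.7, 1.5]
width: 0.009
gripper_force: 11.7
```

Call:
drive_tool(
  moves=[
    [[0, 0, 0.002, 0, 0, 0, 0.05], [0, 0, 0.004, 0, 0, 0, 0.05], [0, 0, 0.006, 0, 0, 0, 0.05], [0, 0, 0.006, 0, 0, 0, 0.05]],
  ],
)

```text
t: 13.18
position: [0.4842, 0.0817, 0.1094]
tcp_rot: [0.751, 0.66, -0.004, -0.005]
force: [-12.7, 4.9, -3.0]
width: 0.0086
gripper_force: 12.0
```

Call:
drive_tool(
  moves=[
    [[0, -0.002, 0.0015, 0, 0, 0, 0.05], [0, -0.002, 0.003, 0, 0, 0, 0.05], [0, -0.002, 0.0045, 0, 0, 0, 0.05], [0, -0.002, 0.006, 0, 0, 0, 0.05], [0, -0.002, 0.006, 0, 0, 0, 0.05]],
  ],
)

```text
t: 13.6
position: [0.4841, 0.0817, 0.1044]
tcp_rot: [0.751, 0.66, -0.002, -0.003]
force: [-5.9, 4.6, -1.6]
width: 0.009
gripper_force: 11.9
```

```bash
python3 -c "
from g import *
t=snapshot('top');s=snapshot('scene');o=observe();print(loc(o['position']),o['force'])
cv2.imwrite('pics/e.png',cv2.resize(s['img'][150:300,200:420,::-1],(792,540),interpolation=cv2.INTER_CUBIC))"
```

```text
size 0.26732184721208174 0.36778579821925417
O [0.6079 0.0717 0.062 ] yaw -0.13056035923058115 -0.13112474167793534
[-0.124  -0.0063  0.1044] [-5.79790054  4.21622806 -1.5171222 ]
```

View pics/e.png

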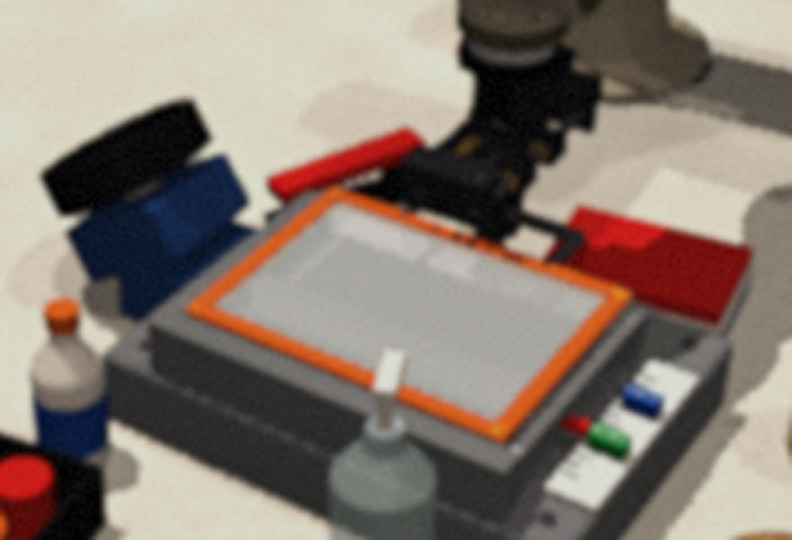

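The guard lies on the cheeks (frame corners (340,190), (630,295), (500,435), (195,305)), and red and green are still level. To be sure it is closed, I'll release, then press on the bar from above with shut fingers and read the height.

Call:
drive_tool(
  moves=[
    [[0, 0, 0, 0, 0, 0, 0.5], [0, 0, 0, 0, 0, 0, 0.5], [0, 0, 0, 0, 0, 0, 0.5], [0, 0, 0, 0, 0, 0, 0.5], [0, 0, -0.03, 0, 0, 0, 0.5], [0, 0, -0.06, 0, 0, 0, 0.5], [0, 0, -0.06, 0, 0, 0, 0], [0, 0, -0.06, 0, 0, 0, 0], [0, 0, -0.06, 0, 0, 0, 0], [0, 0, -0.06, 0, 0, 0, 0]],
  ],
)

```text
t: 14.53
position: [0.4857, 0.0811, 0.1648]
tcp_rot: [0.751, 0.66, -0.0, -0.001]
force: [-0.2, -0.3, 0.1]
width: 0.0195
gripper_force: 0.0
```

Call:
drive_tool(
  moves=[
    [[0, 0, 0.01, 0, 0, 0, 0], [0, 0, 0.02, 0, 0, 0, 0], [0, 0, 0.024, 0, 0, 0, 0], [0, 0, 0.026, 0, 0, 0, 0], [0, 0, 0.028, 0, 0, 0, 0], [0, 0, 0.03, 0, 0, 0, 0], [0, 0, 0.03, 0, 0, 0, 0]],
  ],
)

```text
t: 15.12
position: [0.4862, 0.0811, 0.1357]
tcp_rot: [0.751, 0.66, 0.0, -0.001]
force: [-0.5, -0.9, 0.4]
width: 0.0006
gripper_force: 0.0
```

Call:
drive_tool(
  moves=[
    [[0, 0, 0.001, 0, 0, 0, 0], [0, 0, 0.002, 0, 0, 0, 0], [0, 0, 0.003, 0, 0, 0, 0], [0, 0, 0.004, 0, 0, 0, 0], [0, 0, 0.004, 0, 0, 0, 0]],
  ],
)

```text
t: 15.53
position: [0.4864, 0.0812, 0.1339]
tcp_rot: [0.751, 0.66, 0.001, -0.0]
force: [-8.7, -0.1, 20.5]
width: 0.0003
gripper_force: 10.2
```

The stop is firm at tip height 0.112 m, which is exactly the bar's top with the guard closed. Retreating and checking.

Call:
drive_tool(
  moves=[
    [[0, 0, -0.02, 0, 0, 0, 0], [0, 0, -0.06, 0, 0, 0, 0], [0, -0.03, -0.1, 0, 0, 0, 0], [0, -0.07, -0.14, 0, 0, 0, 0], [0, -0.1, -0.17, 0, 0, 0, 0], [0, -0.1, -0.17, 0, 0, 0, 0], [0, -0.1, -0.17, 0, 0, 0, 0]],
  ],
)

```text
t: 16.12
position: [0.386, 0.0942, 0.3056]
tcp_rot: [0.751, 0.66, 0.003, 0.002]
force: [0.2, -0.4, 0.2]
width: 0.0003
gripper_force: 0.0
```

```bash
python3 -c "
from mk import *
pics('4','pics/f.png'); print(observe()['force'])
t=load('top4');s=load('scene4')
c,k=blob(t,(5,150,80),(14,255,255),130,120,290,250);print(c,k)
for q,v in((t,'t'),(s,'s')):print([proj(q,W([x,y,.106])).round(1).tolist() for x,y in((-.12,-.004),(-.075,.125),(-.075,-.125))])
for n,b in(('top',(120,110,320,270)),('scene',(200,150,420,300))):
  A=load(n+'4')['img'];B=load(n+'0')['img'];print(n,cv2.absdiff(A,B).mean())
"
```

```text
size 0.26732184721208174 0.36778579821925417
O [0.6079 0.0717 0.062 ] yaw -0.13056035923058115 -0.13112474167793534
top g [151.77 165.  ] 47 [0.0374 0.166  0.073 ]
top b [148.08 184.1 ] 48 [-0.0131  0.167   0.073 ]
top r [158.71 166.21] 14 [0.0366 0.1477 0.073 ]
sc g [368.3  272.58] 53 [0.0348 0.1622 0.073 ]
sc b [377.62 261.06] 52 [-0.017   0.1621  0.073 ]
sc r [359.51 267.26] 35 [0.0287 0.1364 0.073 ]
q6 0.069 16.2167 torque [-0.05  0.07 -0.02]
[0.26750174 0.69450355 0.61667234]
[212.78253012 179.5560241 ] 1660
[[205.6, 233.3], [157.1, 208.4], [256.7, 221.9]]
[[338.2, 209.7], [375.1, 233.4], [291.5, 203.8]]
top 10.09453514739229
scene 10.875694444444445
```

View pics/f.png

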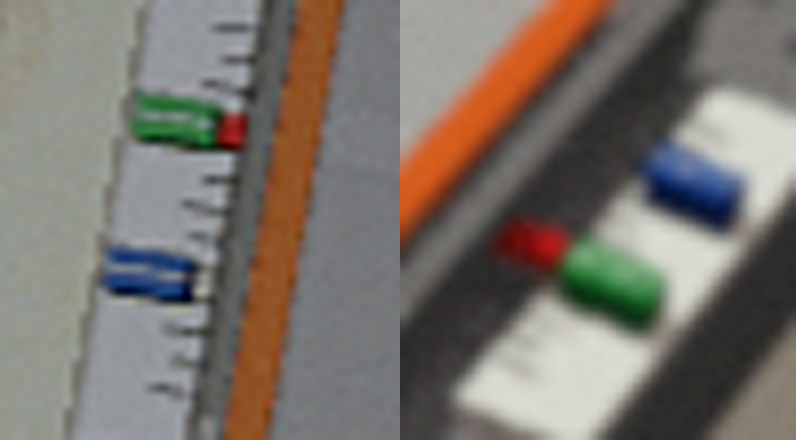

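The pointer tip at (232,131) is in line with the green block, whose white line runs (140,115)–(215,125). The guard is flat and the robot is clear of everything.

```bash
python3 -c "
from cell import hand_in
print(hand_in())"
```

```text
the job is handed in; nothing more can be done
None
```

I handed the job in: the red pointer measured within about 1 mm of the green marker, the guard was lowered under grip until it lay fully closed, and the robot was clear of everything. The judge's verdict was not shown.

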